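# Hold the gauge arch over a brake piston

### The job

Check the brake piston's height: set the piston down upright on the grey check stand, midway between the two pointed marker posts, and let it go without dropping it. Then draw the stand's spring-loaded arch by its knob over the piston until the arch is in line with the posts, and finish while holding it there, as the spring pulls it back if you let go. Leave the other things on the bench where they are.

Things in the scene. Friction and masses are not known exactly. Their poses are not given: they have to be found in the camera images.
- piston_center (a point): the brake piston: hollow bright-steel cup, 44 mm outer dia., 50 mm high, wall 5 mm, mouth up, 0.15 to 0.3 kg, standing on the bench to the right of the stand. It is wider than the dark sockets near it and has a wide open mouth. This point is its centre, 25 mm above its underside; z along its axis
- mark (a point): the spot for the piston: on the bed's upper face (12 mm above the bench), midway between the two fixed marker posts, which stand 80 mm to either side along this frame's y (steel, 10 mm thick, pointed, 48 mm above the bed, feet 22 mm square). This frame's x runs along the arch's track, away from the robot; z up
- knob (a point): centre of the upright round black knob on top of the sliding arch, 107 mm above the bench: 26 mm dia., top 19 mm above this point, crossbeam's top 23 mm below it; free all round, so any grip from above will do. At rest 103 to 127 mm beyond the mark along the mark's +x; the arch is in line with the posts when the knob's x in the mark's frame is 0. Axes as the mark's
- arch (a joint): travel of the arch from rest (0) towards the robot, along -x of the mark's frame, in m; end stop at 0.155. The spring pulls it back with 2.5 N at rest, rising by 0.5 N per 10 mm (about 8 N at the mark). The aluminium arch is 22 mm thick along the track, 96 mm wide; its opening is 70 mm wide, its top 70 mm above the bench, so it passes over the piston on the bed
- stand: the fixed grey check stand, turned with the mark's frame: bed 390 x 200 x 12 mm, from 90 mm before to 300 mm beyond its origin along x (origin on the bench, within 12 mm of the mark along x). Two low steel rails (8 mm high, 10 mm wide) run along x at y = -40 and +40 mm; behind the arch two spring tubes, up to 46 mm above the bench
- short_socket: short dark-steel impact socket, 38 dia. at the top, 42 high, standing on the bench. Leave alone. Origin under its centre
- deep_socket: tall slim dark-steel socket, 30 dia., 80 high, standing on the bench. Leave alone. Origin under its centre
- seal_ring_a: flat off-white plastic seal ring, 48 outer dia., 8 high, lying on the bench among the sockets. Leave alone
- seal_ring_b: the same kind of ring, lying on the bench to the left of the stand. Leave alone
- hammer: hammer lying at the right rear of the bench. Leave alone
- wrench: open-ended wrench lying at the left of the bench. Leave alone

How it is judged:
On the way, in this order (a step that is already met when the one before it is completed fails the run):
1. the piston stands released midway between the posts, the arch still back (horizontal distance between piston_center and mark below 0.006 m and angle between piston_center's own z axis and vertical below 0.1 rad and z of piston_center in the frame of mark between 0.021 and 0.029 m and contact force between the fingers and piston below 0.1 N and value of joint arch below 0.02 m), for 0.2 s.
2. the arch is drawn to the line of the posts (x of knob in the frame of mark between -0.005 and 0.005 m), for 0.2 s.
At the end, for the whole second after the job is handed in: The piston stands upright on the bed, its centre within 6 mm of the midpoint between the posts, at rest and untouched; the arch stands still with its knob within 5 mm of the line of the posts along the track, held there by the gripper's fingers alone (force on the arch over 3 N) (all of step 2 and horizontal distance between piston_center and mark below 0.006 m and angle between piston_center's own z axis and vertical below 0.1 rad and z of piston_center in the frame of mark between 0.021 and 0.029 m and linear speed of piston below 0.02 m/s and velocity of joint arch between -0.01 and 0.01 m/s and contact force between the fingers and arch above 3 N and contact force between the arm and piston below 0.1 N and contact force between arch and piston below 0.2 N and contact force between arch and short_socket below 0.2 N and contact force between arch and deep_socket below 0.2 N and contact force between arch and seal_ring_a below 0.2 N and contact force between arch and seal_ring_b below 0.2 N and contact force between arch and hammer below 0.2 N and contact force between arch and wrench below 0.2 N); the arm keeps its last pose, push and grip.
It fails at once if the piston is dropped onto the stand (falls free from more than about 25 mm) (horizontal distance between piston_center and mark below 0.06 m and contact force between the fingers and piston below 0.1 N and linear speed of piston above 0.7 m/s).
It fails at once if another thing on the bench is moved by more than 30 mm (distance of any of short_socket, deep_socket, seal_ring_a, seal_ring_b, hammer, wrench from where it was at the start of the episode above 0.03 m).
It also fails if it takes over 48 s, if anything falls off the work surface, if the arm or the gripper's body presses on something with over 40 N, if the wrist force passes 120 N, or if a joint passes its speed limit or range.

### The arm

A 7-joint arm with a two-finger parallel gripper is mounted at the origin on the work surface. World frame = base frame: x ahead of the robot, y to its left, z up, the work surface at z = 0. Lengths are in m, angles in rad, forces in N, time in s.
With the tool pointing down it reaches from about 0.4 to 0.9 m from the base axis. Payload 5.5 kg.
Tool frame: the origin (TCP) lies midway between the tips of the shut fingers; the grasp point (between the pads) lies 19 mm behind it (manip.grip_depth is the distance from the TCP to the grasp point, in m); z points along the fingers, x is the direction in which the jaws open and shut, and the axes are right-handed (so a half turn about z gives the same grasp; the last joint's range is limited). The gripper opens to 92 mm and grips with 3 to 60 N. Pads are 19 mm wide; open, the fingers measure 130 mm over their backs; the gripper's body (75 mm by 190 mm) begins 47 mm behind the grasp point.
Start: joints at [1.587, 0.501, -0.427, 1.55, 0.221, 1.138, -0.21], TCP at [0.159, -0.63, 0.227] pointing down, gripper open.
Joint ranges: [-2.88, 2.88], [-0.31, 2.03], [-1.54, 1.56], [0.2, 2.42], [-1.41, 4.55], [0.19, 2.02], [-2.57, 2.57]. Speed limits (rad/s): [2.57, 2.57, 3.14, 3.14, 3.14, 3.14, 3.14].

### API

Orientations are given as a unit quaternion [x, y, z, w].
In Python, from bench import manip, effector, viewer gives the robot as it stands. Calls block until the motion is done:
- manip.move_pose(position, orientation): joint-space move of the TCP to a pose.
- manip.servo_line(position, ori=None, vel=0.15): straight line of the TCP; ori=None keeps the orientation; vel is the mean speed in m/s.
- manip.movej(angles): joint-space move.
- effector.open_jaws() and effector.close(f_grip=None): open the fingers fully, or close them until they stop; f_grip is the grip in N (None keeps the last).
- manip.sleep(seconds).
- manip.solve_ik(position, orientation): joint angles nearest the present ones, or None.
- viewer.get_image(name): name is "side" or "top" or "wrist"; returns the picture (420x560x3 uint8, red, green, blue); there is no depth.
- viewer.get_calibration(name): a dict with "vfov" (degrees; the focal length in pixels is half the picture's height over the tangent of half this angle, whatever the lens; pixels are square), "cx", "cy" (the principal point, pixels), "eye" and "attitude" of the camera in the world. Camera axes: x right, y down, z forward; pixel columns grow to the right and rows downward; lengths in m; the calibration is good to about 2 mm. A picture is of the moment at which its call begins: read the wrist's pose just before it. get_calibration takes no time and is no camera call; for the wrist camera it gives the pose at the moment of the call.
A pose or a line that the arm cannot do raises manip.PlanningError and nothing moves.
- manip.hand_in(): hands the job in, once; it reports no verdict.
Readings, each from a call of its own:
- manip.current_clock(): time.
- manip.current_q(): joint angles.
- manip.current_joint_velocities(): joint speeds.
- manip.current_tau(): joint torques, N m.
- manip.current_tool_pos(): TCP position.
- manip.current_tcp_rot(): TCP orientation.
- manip.current_force(): force on the tool from outside, world axes, zero at the start.
- manip.current_wrist_torque(): the same for the moment, N m.
- manip.current_finger_gap(): finger opening in m.
Only numpy, scipy, OpenCV 4.12 (cv2) and the standard library are available. Lean on these libraries where they do the work, as an engineer would, in place of code of your own. Each camera call takes 0.05 s, during which the arm holds its last target.

## Working session

There is one attempt and no reset: what is moved stays moved. The work goes in short steps, each a Python script; the robot and the scene stay as the last script left them, time stands still between calls to the robot, and variables do not carry over. Pictures are saved under pics/ and viewed, and the job is handed in when it is done.

```bash
ls; mkdir -p pics; python3 - <<'E'
from bench import manip, effector, viewer
import cv2
for n in ["side","top","wrist"]:
    c=viewer.get_calibration(n); print(n,c)
    im=viewer.get_image(n); cv2.imwrite(f"pics/{n}0.png",im[:,:,::-1])
print(manip.current_clock(),manip.current_tool_pos(),manip.current_tcp_rot(),manip.grip_depth)
E
```

```text
pics
side {'vfov': 56.20112143782947, 'cx': 271.07606401049327, 'cy': 215.66970255368207, 'eye': array([0.27055633, 0.63883494, 0.72810921]), 'attitude': array([-0.19238257,  0.90068108, -0.37953823,  0.0878252 ])}
top {'vfov': 44.319739645955806, 'cx': 277.6620119684535, 'cy': 211.81154317557227, 'eye': array([0.32984869, 0.02640028, 1.37726436]), 'attitude': array([-0.69995447,  0.70858975, -0.06767299,  0.05817785])}
wrist {'vfov': 61.68784354225738, 'cx': 272.16100379222956, 'cy': 202.46285663898573, 'eye': array([ 0.22427174, -0.61335721,  0.38285034]), 'attitude': array([ 0.78213028, -0.60991062, -0.07875978,  0.10039002])}
0.15 [ 0.15864663 -0.6298063   0.22592749] [ 7.88788366e-01 -6.14664438e-01 -5.65133746e-04 -4.72313571e-04] 0.0188
```

View pics/top0.png

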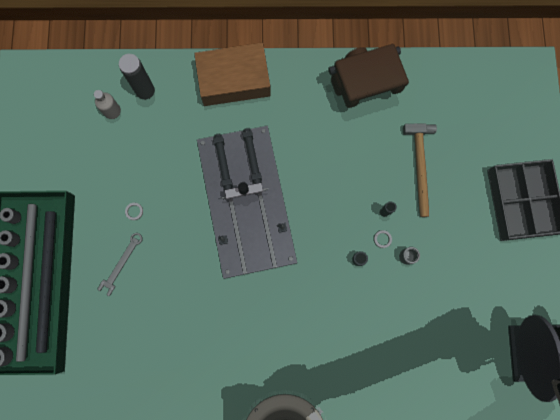

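View pics/side0.png

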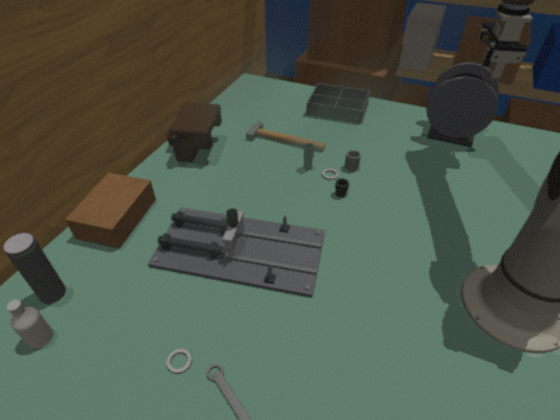

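View pics/wrist0.png

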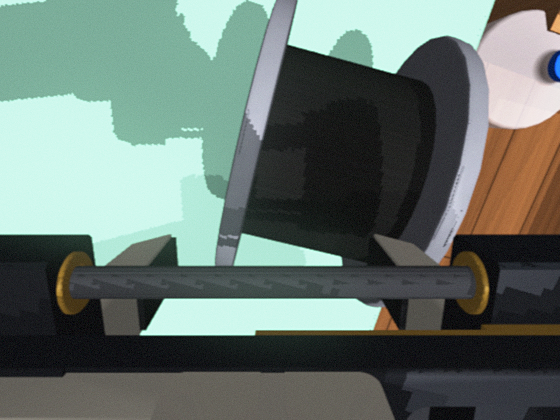

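The top view shows the stand around (247,200), the knob and arch at (243,188), and the post feet at about (223,240) and (282,228). The piston is at (410,255), next to the short socket (360,258), a ring (383,239) and the deep socket (388,209). Next I'll make a ray helper and enlarge crops.

```bash
cat > h.py <<'E'
import numpy as np, cv2
from scipy.spatial.transform import Rotation as R
from bench import manip, effector, viewer
def ray(c,px):
    f=210/np.tan(np.radians(c['vfov'])/2)
    d=R.from_quat(c['attitude']).apply([(px[0]-c['cx'])/f,(px[1]-c['cy'])/f,1.])
    return np.array(c['eye']),d/np.linalg.norm(d)
def onz(c,px,z):
    e,d=ray(c,px); return e+d*(z-e[2])/d[2]
def proj(c,p):
    f=210/np.tan(np.radians(c['vfov'])/2)
    v=R.from_quat(c['attitude']).inv().apply(np.array(p)-c['eye'])
    return np.array([c['cx']+f*v[0]/v[2],c['cy']+f*v[1]/v[2]])
def tri(rays):
    A=np.zeros((3,3));b=np.zeros(3)
    for e,d in rays:
        M=np.eye(3)-np.outer(d,d);A+=M;b+=M@e
    x=np.linalg.solve(A,b); return x,[np.linalg.norm((np.eye(3)-np.outer(d,d))@(x-e)) for e,d in rays]
def down(yaw):  # tool z down, tool x at yaw in world
    c,s=np.cos(yaw),np.sin(yaw)
    return R.from_matrix(np.array([[c,s,0],[s,-c,0],[0,0,-1.]])).as_quat()
def crop(im,x0,y0,w,h,k,name):
    cv2.imwrite(name,cv2.resize(im[y0:y0+h,x0:x0+w,::-1],None,fx=k,fy=k,interpolation=cv2.INTER_CUBIC))
E
python3 - <<'E'
from h import *
t=cv2.imread('pics/top0.png')[:,:,::-1]; s=cv2.imread('pics/side0.png')[:,:,::-1]
a=cv2.resize(t[120:280,190:300],None,fx=3.6,fy=3.6,interpolation=cv2.INTER_CUBIC)
b=cv2.resize(t[190:280,345:435],None,fx=4.4,fy=4.4,interpolation=cv2.INTER_CUBIC)
h=max(a.shape[0],b.shape[0]);o=np.zeros((h,a.shape[1]+b.shape[1],3),np.uint8);o[:a.shape[0],:a.shape[1]]=a;o[:b.shape[0],a.shape[1]:]=b
cv2.imwrite('pics/topcrop.png',np.clip(o[:,:,::-1].astype(float)*1.6,0,255).astype(np.uint8))
c=viewer.get_calibration('top'); cs=viewer.get_calibration('side')
for n,p,z in [('piston mouth',(410,255),.05),('short',(360,258),.042),('deep',(389,206),.08),('ring',(383,239),.008),('postL',(223,240),.012),('postR',(282,228),.012),('knob',(243,187),.126)]:
    q=onz(c,p,z);print(n,q.round(4),proj(cs,q).round(1))
E
```

```text
piston mouth [ 0.4516 -0.3337  0.05  ] [354.3 153.1]
short [ 0.4461 -0.2053  0.042 ] [342.9 181. ]
deep [ 0.5754 -0.2789  0.08  ] [308.8 144.7]
ring [ 0.4992 -0.275   0.008 ] [331.2 171.7]
postL [0.5011 0.1528 0.012 ] [270.9 277.6]
postR [ 0.5315 -0.0047  0.012 ] [285.7 227.6]
knob [0.6188 0.0933 0.126 ] [233.4 209.7]
```

View pics/topcrop.png

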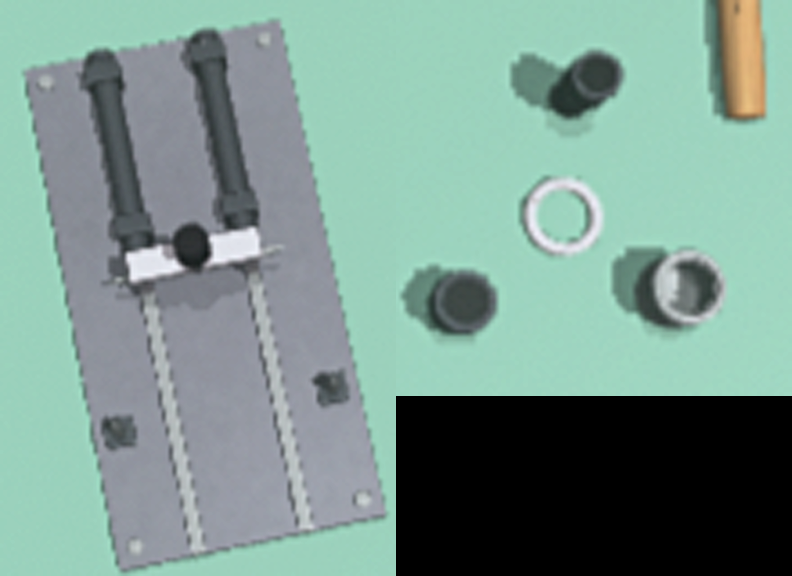

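The top and side views agree. The mark is at about (0.516, 0.074) with a yaw of about 0.19, the piston at about (0.452, −0.334), and the knob about 0.104 m beyond the mark. Next I'll refine the piston with the wrist camera, at the yaw I'll use for the grasp.

```bash
cat >> h.py <<'E'
def camoff():
    c=viewer.get_calibration('wrist'); r=R.from_quat(manip.current_tcp_rot())
    return r.inv().apply(np.array(c['eye'])-manip.current_tool_pos())
def view_over(xy,zt,yaw,name):
    q=down(yaw); o=R.from_quat(q).apply(camoff())
    # camera axis tilt: aim so that the target is at the picture centre-ish
    c=viewer.get_calibration('wrist'); rr=R.from_quat(manip.current_tcp_rot()).inv()*R.from_quat(c['attitude'])
    a=(R.from_quat(q)*rr).apply([0,0,1.]); h=zt+o[2]
    t=np.array([xy[0]-o[0]-a[0]/-a[2]*h, xy[1]-o[1]-a[1]/-a[2]*h, zt])
    manip.move_pose(t,q); manip.sleep(.3)
    c=viewer.get_calibration('wrist'); im=viewer.get_image('wrist'); cv2.imwrite(name,im[:,:,::-1])
    import pickle; pickle.dump(c,open(name+'.pkl','wb'))
    print('tcp',t.round(3),manip.current_tool_pos(),'clock',manip.current_clock()); return c,im
E
python3 - <<'E'
from h import *
print(camoff())
c,im=view_over((.452,-.334),.22,np.radians(-44),'pics/w_piston.png')
print(proj(c,(.4516,-.3337,.05)))
E
```

```text
[-8.87574149e-05 -6.76753142e-02 -1.57052283e-01]
tcp [ 0.473 -0.312  0.22 ] [ 0.47314411 -0.31204843  0.21994706] clock 2.1417
[271.65110474 214.74534423]
```

View pics/w_piston.png

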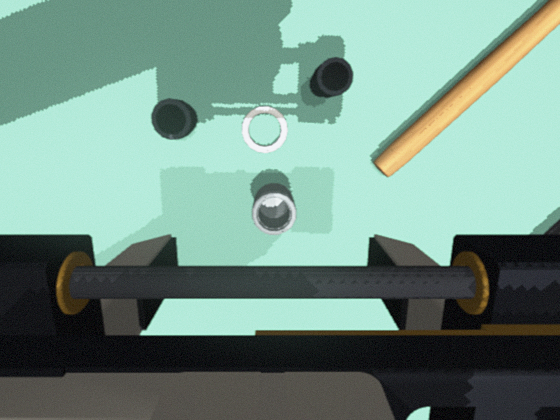

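The wrist view shows the piston's mouth at about (273,212). The ring (265,129), the sockets (174,118) and (331,77), and the hammer handle are all well clear of the jaw axis, which runs horizontally in the image. Now I'll fit the rim.

```bash
python3 - <<'E'
from h import *
import pickle
im=cv2.imread('pics/w_piston.png'); c=pickle.load(open('pics/w_piston.png.pkl','rb'))
hsv=cv2.cvtColor(im,cv2.COLOR_BGR2HSV)
m=((hsv[:,:,1]<30)).astype(np.uint8)*255
mm=np.zeros_like(m); mm[180:245,240:310]=m[180:245,240:310]
cs,_=cv2.findContours(mm,cv2.RETR_EXTERNAL,cv2.CHAIN_APPROX_NONE)
for k in sorted(cs,key=cv2.contourArea)[-3:]:
    print(cv2.contourArea(k),cv2.minEnclosingCircle(k), cv2.fitEllipse(k) if len(k)>5 else '')
g=cv2.GaussianBlur(cv2.cvtColor(im,cv2.COLOR_BGR2GRAY)[170:260,230:320],(0,0),1)
h=cv2.HoughCircles(g,cv2.HOUGH_GRADIENT_ALT,1,20,param1=150,param2=.6,minRadius=14,maxRadius=30); print(h)
v=cv2.resize(im[160:250,220:330],None,fx=5,fy=5,interpolation=cv2.INTER_CUBIC); v2=cv2.resize(mm[160:250,220:330],None,fx=2.2,fy=2.2)
cv2.imwrite('pics/pc.png',np.hstack([v,cv2.cvtColor(np.pad(v2,((0,450-198),(0,0))),cv2.COLOR_GRAY2BGR)]))
f=210/np.tan(np.radians(c['vfov'])/2); print('expected rim radius px',f*.022/(c['eye'][2]-.05))
E
```

```text
0.0 ((267.0, 186.0), 9.999999747378752e-05) 
0.0 ((271.0, 185.0), 9.999999747378752e-05) 
1427.0 ((274.2132568359375, 211.70230102539062), 22.89912986755371) ((273.781005859375, 212.4709014892578), (42.70322036743164, 43.06031036376953), 18.08260154724121)
[[[43.       43.       20.355677]]]
expected rim radius px 23.660049400441334
```

View pics/pc.png

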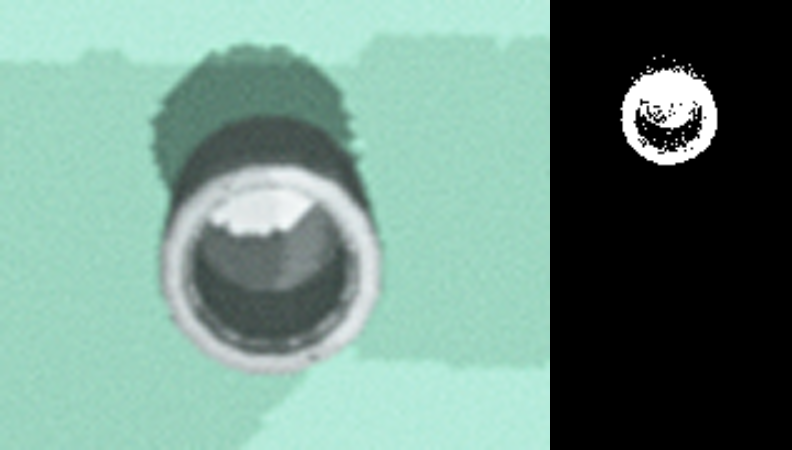

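```bash
python3 - <<'E'
from h import *
import pickle
c=pickle.load(open('pics/w_piston.png.pkl','rb'))
print('piston',onz(c,(274,213.3),.05),'top cam',onz(viewer.get_calibration('top'),(410.2,255),.05))
# view of stand before picking
c,im=view_over((.535,.078),.30,np.radians(11-90),'pics/w_stand.png')
print([proj(c,p).round() for p in [(.516,.074,.012),(.501,.153,.012),(.5315,-.005,.012),(.619,.093,.126)]])
E
```

```text
piston [ 0.45425175 -0.33423602  0.05      ] top cam [ 0.45157454 -0.334211    0.05      ]
tcp [0.586 0.088 0.3  ] [0.58619073 0.08736066 0.29991066] clock 4.05
[array([272., 219.]), array([211., 219.]), array([332., 219.]), array([272., 148.])]
```

View pics/w_stand.png

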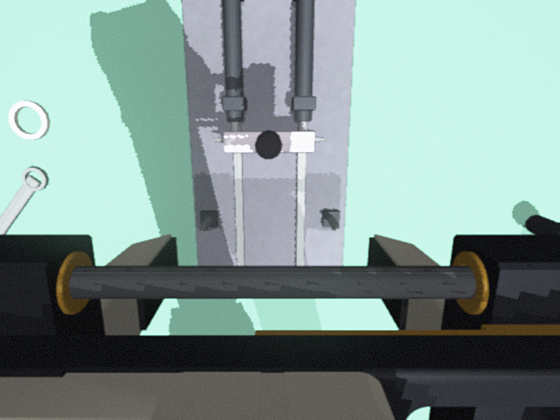

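The wrist view of the stand shows the post feet at about (208,218) and (330,217), the knob top at (268,144), and the rails upright in the image, so the yaw is about right. I'll zoom in.

```bash
python3 - <<'E'
from h import *
im=cv2.imread('pics/w_stand.png')
a=cv2.resize(im[125:240,185:360],None,fx=4.5,fy=4.5,interpolation=cv2.INTER_CUBIC)
a=np.clip(255*(a/255.)**.7,0,255).astype(np.uint8); print(a.shape)
cv2.imwrite('pics/sc.png',a)
E
```

```text
(518, 788, 3)
```

View pics/sc.png

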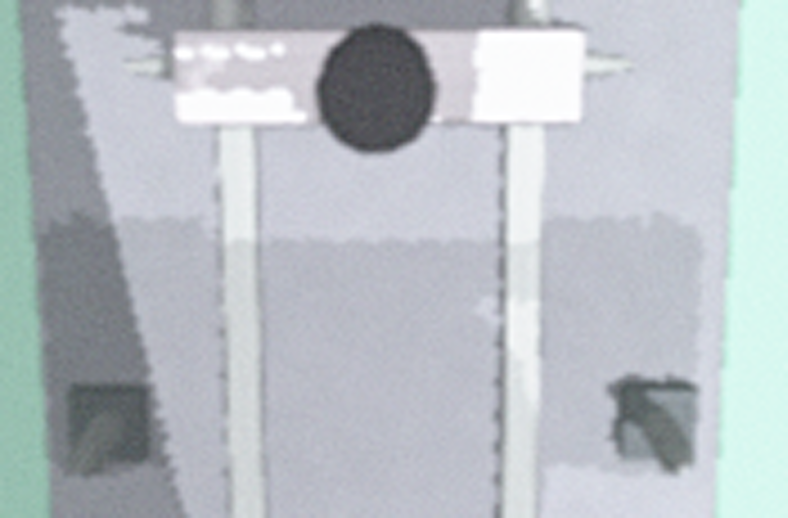

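```bash
python3 - <<'E'
from h import *
import pickle
c=pickle.load(open('pics/w_stand.png.pkl','rb'))
n=proj(c,np.array(c['eye'])-[0,0,.4]);print('nadir',n)
L=onz(c,(209.2,219.2),.014);Rr=onz(c,(330.8,218.8),.014)
m=(L+Rr)/2;d=L-Rr;yaw=np.arctan2(-d[0],d[1]);print('L',L,'R',Rr,'len',np.linalg.norm(d),'mark',m,'yaw',yaw)
# rails: two points each
to=lambda u,v:(185+u/4.5,125+v/4.5)
for a,b in [((239,200),(247,424)),((524,200),(519,424))]:
    p=onz(c,to(*a),.02);q=onz(c,to(*b),.02);e=p-q;print('rail yaw',np.arctan2(e[1],e[0]),p,q)
ct=viewer.get_calibration('top')
k=onz(c,(268.6,144.8),.12);print('knob',k, 'rel',R.from_euler('z',-yaw).apply(k-m))
t=cv2.imread('pics/top0.png')
p1=(190+119/3.6,120+432/3.6);p2=(190+331/3.6,120+387/3.6)
A=onz(ct,p1,.016);B=onz(ct,p2,.016);print('top mark',(A+B)/2,A,B)
E
```

```text
nadir [271.74994792 110.35713233]
L [0.50081775 0.15484263 0.014     ] R [ 0.53157069 -0.00246237  0.014     ] len 0.1602828986776303 mark [0.51619422 0.07619013 0.014     ] yaw 0.19306374045236863
rail yaw 0.20083929566722702 [0.57436184 0.12794219 0.02      ] [0.5103652 0.1149135 0.02     ]
rail yaw 0.18894849232969757 [0.58933748 0.04998514 0.02      ] [0.52518129 0.03771657 0.02      ]
knob [0.62104111 0.09702046 0.12      ] rel [0.10689558 0.00032671 0.106     ]
top mark [0.5164315  0.07391446 0.016     ] [0.50057675 0.15229189 0.016     ] [ 0.53228625 -0.00446296  0.016     ]
```

The wrist and top cameras agree to about 2 mm, so I'll use mark = (0.516, 0.0755) and yaw = 0.193. Picking the piston next.

```bash
python3 - <<'E'
from h import *
q=down(np.radians(-44)); P=np.array([.4535,-.334])
manip.move_pose([*P,.13],q)
manip.servo_line([*P,.014],vel=.12)
print(manip.current_tool_pos(),manip.current_force())
effector.close(25); print('gap',manip.current_finger_gap(),manip.current_force())
manip.servo_line([*P,.16],vel=.15)
print('gap',manip.current_finger_gap(),manip.current_force(),manip.current_clock(),manip.current_q())
im=viewer.get_image('wrist');cv2.imwrite('pics/w_held.png',im[:,:,::-1])
im=viewer.get_image('side');crop(im,200,60,250,180,3,'pics/s_held.png')
E
```

```text
[ 0.45421271 -0.33427737  0.01473823] [0.23324043 0.57581328 0.7018212 ]
gap 0.04259537735654018 [-0.3622902   0.12614305 -0.89739257]
gap 0.04303644489123153 [-0.48795579  1.13172006 -2.30281662] 8.85 [ 1.19660196  0.51087162 -0.78854904  1.82650745  0.42891865  0.98522489
 -0.54002714]
```

View pics/w_held.png

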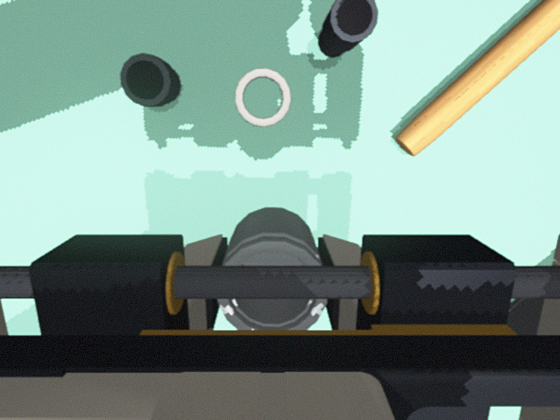

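View pics/s_held.png

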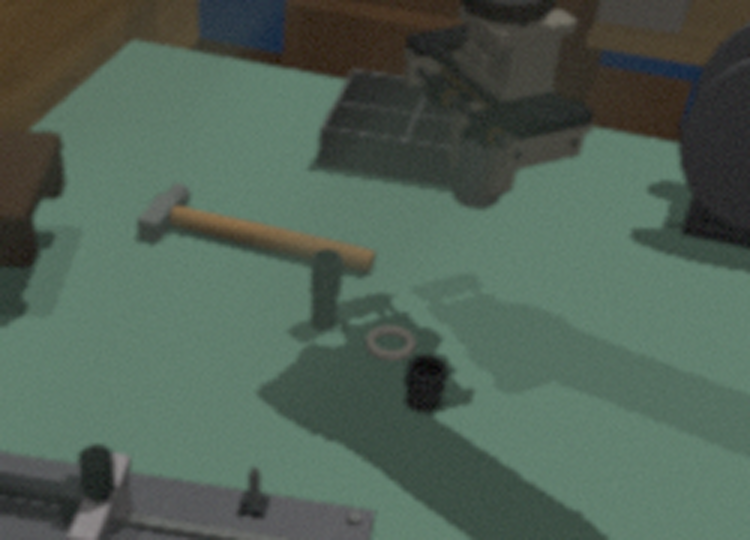

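The wrist view shows the piston held upright between the pads, centred at column ~272. The gap is 43 mm, and the side view shows the other things in place. Now to place it.

```bash
python3 - <<'E'
from h import *
q=down(np.radians(-44)); M=np.array([.516,.0755])
manip.move_pose([*M,.15],q); manip.sleep(.2)
f0=np.array(manip.current_force()); print('free',f0,manip.current_tool_pos(),manip.current_finger_gap())
manip.servo_line([*M,.034],vel=.1); manip.sleep(.2)
print(manip.current_tool_pos(),manip.current_force())
z=.034
while z>.0235:
    z-=.001; manip.servo_line([*M,z],vel=.02); manip.sleep(.05)
    f=np.array(manip.current_force()); print(round(z,4),manip.current_tool_pos().round(4),(f-f0).round(2))
    if f[2]-f0[2]>2.0: break
print(manip.current_clock())
E
```

```text
free [-0.31159528  0.55729429 -1.82246394] [0.51628855 0.07418096 0.14991641] 0.04294492361139945
[0.51641715 0.07543443 0.03450411] [-0.64031067  0.32053711 -1.45768966]
0.033 [0.516  0.0755 0.033 ] [ 0.33 -0.57 -0.85]
0.032 [0.5159 0.0755 0.0319] [-0.22 -0.6  -0.22]
0.031 [0.516  0.0755 0.0309] [ 0.76  0.15 -0.39]
0.03 [0.516  0.0755 0.03  ] [ 0.89 -1.19 -0.68]
0.029 [0.516  0.0755 0.029 ] [ 0.57 -0.64  0.5 ]
0.028 [0.516  0.0755 0.028 ] [-0.23 -0.01  0.8 ]
0.027 [0.516  0.0755 0.027 ] [ 0.2  -0.91 -0.29]
0.026 [0.516  0.0755 0.026 ] [ 0.34 -0.84 -0.41]
0.025 [0.5161 0.0755 0.0259] [-2.43 -1.09 11.32]
14.8917
```

```bash
python3 - <<'E'
from h import *
M=np.array([.516,.0755])
manip.servo_line([*M,.0257],vel=.02); manip.sleep(.1)
print(manip.current_force())
effector.open_jaws(); manip.sleep(.2)
manip.servo_line([*M,.15],vel=.15)
c,im=view_over((.535,.078),.24,np.radians(11-90),'pics/w_placed.png')
a=cv2.resize(im[125:290,170:380,::-1],None,fx=3.6,fy=3.6,interpolation=cv2.INTER_CUBIC)
cv2.imwrite('pics/pl.png',np.clip(255*(a/255.)**.7,0,255).astype(np.uint8))
t=viewer.get_image('top');crop(t,190,120,110,160,3.6,'pics/top_pl.png')
E
```

```text
[-0.18613553 -0.90485139  3.63266474]
tcp [0.571 0.085 0.24 ] [0.56995514 0.08460784 0.23901604] clock 18.2167
```

View pics/pl.png

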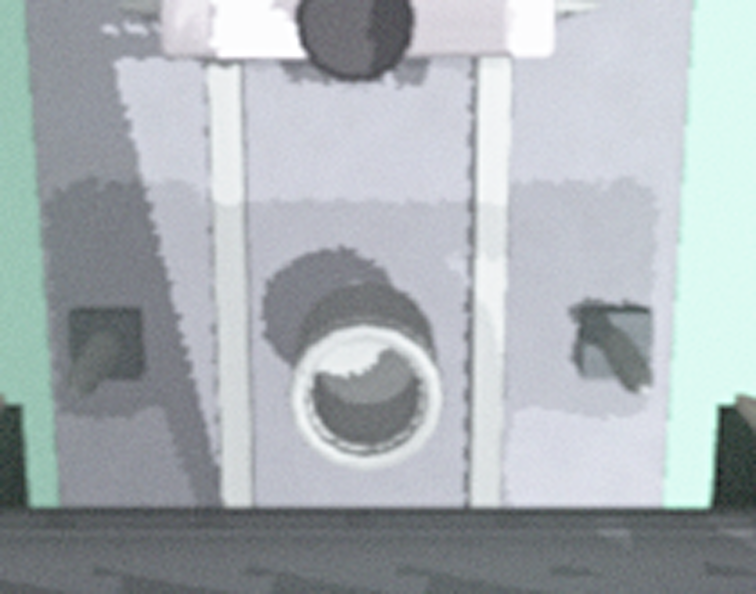

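View pics/top_pl.png

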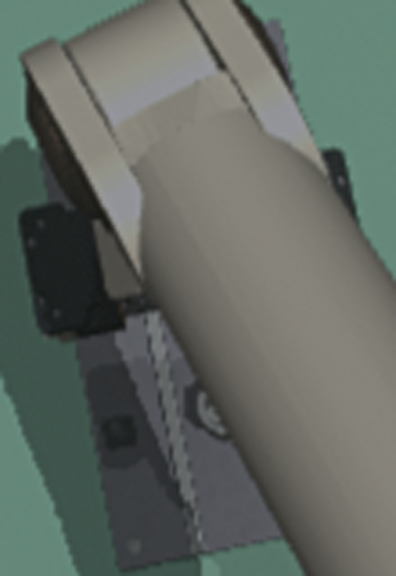

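The piston stands upright between the rails, with its rim centre at crop (367,396). The feet are at crop (106,343) and (615,340), and the arch is still back. Converting to positions:

```bash
python3 - <<'E'
from h import *
import pickle
c=pickle.load(open('pics/w_placed.png.pkl','rb'))
to=lambda u,v:(170+(u+.5)/3.6-.5,125+(v+.5)/3.6-.5)
for zf in (.012,.016):
    L=onz(c,to(106,343),zf);Rr=onz(c,to(615,340),zf);m=(L+Rr)/2;d=L-Rr
    yaw=np.arctan2(-d[0],d[1]); p=onz(c,to(367,396.5),.062)
    print(np.linalg.norm(d),m,yaw,p,'rel',R.from_euler('z',-yaw).apply(p-m))
a=onz(c,to(229,343),.02);b=onz(c,to(489,343),.02);print('rails mid',(a+b)/2,np.linalg.norm(a-b))
E
```

```text
0.16159848062268917 [0.51675552 0.07687787 0.012     ] 0.19758209130954216 [0.51690272 0.07474876 0.062     ] rel [-0.0002736  -0.00211658  0.05      ]
0.15991346273615237 [0.51800412 0.07709412 0.016     ] 0.19758209130954205 [0.51690272 0.07474876 0.062     ] rel [-0.00154036 -0.00208353  0.046     ]
rails mid [0.51868717 0.0776605  0.02      ] 0.08084716047491329
```

The piston is about 2 mm off the mark along y and 1 mm along x, and it stands upright. That's within the 6 mm limit. Next I'll grip the knob with the jaws along the track.

```bash
python3 - <<'E'
from h import *
yaw=.193; xh=np.array([np.cos(yaw),np.sin(yaw)]); M=np.array([.5168,.076]); K=M+.106*xh
best=None
for k in (0,np.pi):
    q=down(yaw+k); s=manip.solve_ik([*K,.19],q); e=manip.solve_ik([*M,.092],q)
    print(k,s,e)
    if s is not None and e is not None and best is None or (s is not None and e is not None and np.abs(np.array(s)-manip.current_q()).max()<best[0]):
        best=(np.abs(np.array(s)-manip.current_q()).max(),q)
q=best[1]; print(best[0])
manip.move_pose([*K,.19],q); manip.servo_line([*K,.092],vel=.1); manip.sleep(.1)
print(manip.current_tool_pos(),manip.current_force())
effector.close(40); manip.sleep(.2)
print('gap',manip.current_finger_gap(),manip.current_tool_pos(),manip.current_force(),manip.current_clock())
crop(viewer.get_image('side'),140,170,200,140,4,'pics/s_knob.png')
E
```

```text
0 [ 0.52287087  0.71718026 -1.07788816  1.62994509  0.66793741  1.2078629
 -0.50880945] [ 0.59276315  0.67128788 -1.02931259  1.96362967  0.72580355  0.93240007
 -0.61646356]
3.141592653589793 [-1.00891739  0.91027508  1.35334109  1.68303394 -0.91718036  1.33047697
 -2.43109137] [-1.03160478  0.74025327  1.1305825   2.01403069 -0.84294754  0.95663693
 -2.40322677]
1.353442277845623
[0.6213929  0.09653376 0.09284259] [-0.31442985  0.27828392  1.1488151 ]
gap 0.024904686036732043 [0.62118359 0.09642    0.09200601] [ 1.75110751  0.74541993 -2.40425575] 21.975
```

View pics/s_knob.png

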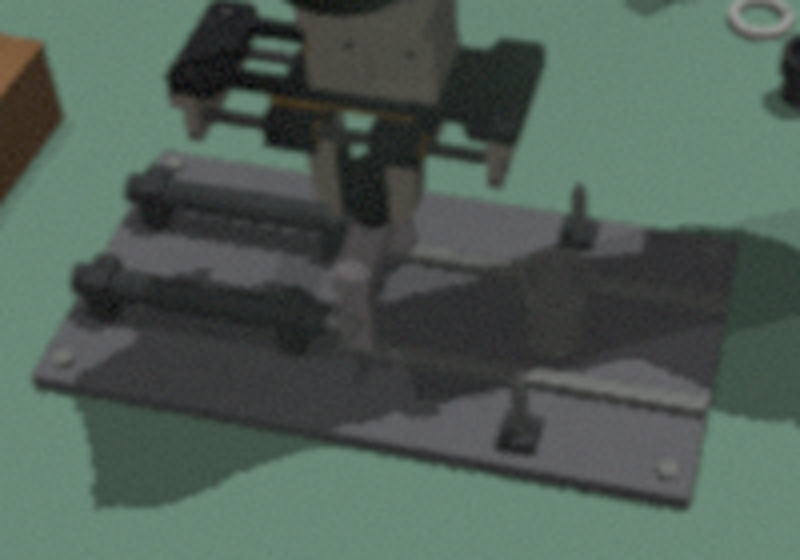

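The knob is gripped: the gap is 25 mm, and the side view shows both fingers on it and the piston between the posts. Drawing the arch now.

```bash
python3 - <<'E'
from h import *
yaw=.193; xh=np.array([np.cos(yaw),np.sin(yaw)]); M=np.array([.5168,.076])
for s in (.08,.04,0):
    manip.servo_line([*(M+s*xh),.092],vel=.06); manip.sleep(.1)
    f=np.array(manip.current_force());p=np.array(manip.current_tool_pos())
    print(s,'rel',R.from_euler('z',-yaw).apply(p-[*M,0]).round(4),'f',R.from_euler('z',-yaw).apply(f).round(2),manip.current_finger_gap())
manip.sleep(.3);print(manip.current_tool_pos(),manip.current_clock())
import pickle;c=viewer.get_calibration('wrist');im=viewer.get_image('wrist');cv2.imwrite('pics/w_end.png',im[:,:,::-1]);pickle.dump(c,open('pics/w_end.pkl','wb'))
im=viewer.get_image('side');cv2.imwrite('pics/side_end.png',im[:,:,::-1]);crop(im,200,180,150,120,5,'pics/s_end.png')
im=viewer.get_image('top');crop(im,190,120,110,160,3.6,'pics/t_end.png')
E
```

```text
0.08 rel [ 0.0801 -0.      0.092 ] f [ 4.23  0.81 -3.63] 0.024926760653920483
0.04 rel [ 0.0406 -0.0001  0.092 ] f [ 5.35 -0.17 -5.6 ] 0.02504922851947432
0 rel [ 0.0011 -0.0002  0.092 ] f [ 7.89 -0.21 -8.72] 0.02485643726257005
[0.51800439 0.0760656  0.09198898] 24.8417
```

View pics/s_end.png

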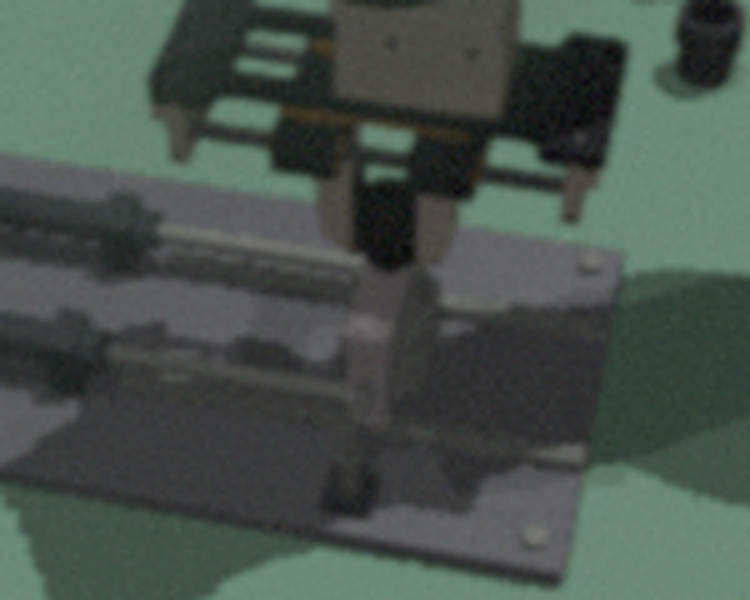

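View pics/w_end.png

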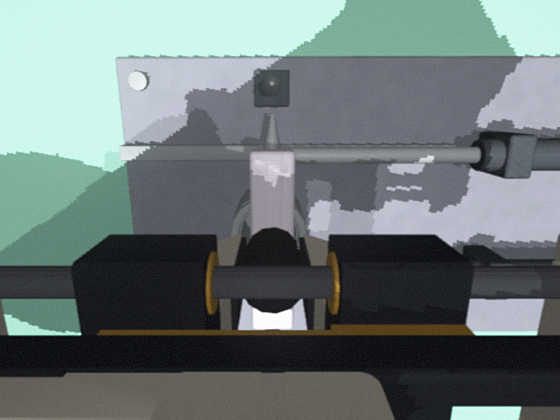

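View pics/t_end.png

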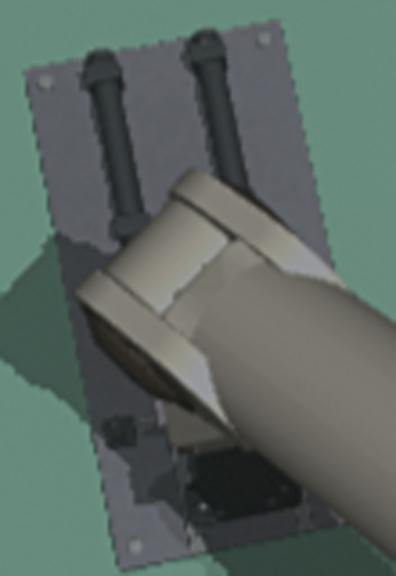

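In the wrist view the far post's foot is centred at column ~271.5, the arch's side pointer at ~269.5, and the crossbeam at ~272. These columns lie close to the camera's vertical, so the arch is in line to about 1 mm. The side view shows the arch over the piston and in line with the near post. Pull is about 8 N, as expected. I'm handing in while holding.

```bash
python3 - <<'E'
from h import *
print(manip.current_force(),manip.current_tool_pos(),abs(np.array(manip.current_joint_velocities())).max(),manip.current_clock())
manip.hand_in()
E
```

```text
[ 6.5542707   0.19876102 -8.50905233] [0.51800726 0.07606173 0.09199491] 0.0019590880523550004 24.9917
the job is handed in; nothing more can be done
```

The piston stands on the check stand between the posts, and I handed the job in at about 25 s of the 48 s. The gripper was still holding the arch in line with the posts. No verdict was reported, so these are my own last checks:

- **Piston:** I lowered it until it touched the bed and released it there. The wrist camera then put it about 2 mm (y) and 0.3–1.5 mm (x) from the midpoint, inside the 6 mm limit. It stood upright with the arch still back. I didn't re-measure it after drawing the arch.
- **Arch:** The wrist view shows it in line with the far post to about 1 mm, within the 5 mm limit. The gripper stood about 1.2 mm short of where I sent it, which I left because the post alignment looked right. The arm was still, with about 7–8 N of pull along the track at the knob.
- **Camera disagreement:** The top and wrist cameras differed by about 2 mm on the mark and about 2.7 mm on where the piston first stood. I used values between the two, so the piston's offset is uncertain by about that much.
- **Other things on the bench:** I touched none of them on purpose. Nothing in the last pictures looked moved, though I didn't measure their positions or see all of them in the final views.

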